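# Make up two service kits in trays

## Task

Make up two service kits from the stock on the bench: the red tray gets one spark plug and the small cardboard carton, the blue tray gets the other spark plug and the black bolt. Put one thing in each compartment, resting on its floor: the plugs lying on their sides, the carton and the bolt upright as they stand now. Leave the steel washer and the brass ring where they are.

Things in the scene. Friction and masses are not known exactly. Their poses are not given: they have to be found in the camera images.
- plug_a_centre (a point): First spark plug lying on its side, grey and white, 53 mm long (both alike), 50 g. Point: mid-length on its axis, about 10 mm above its support (the thin end dips 0.08 rad). Own y is its long axis (starts within 0.5 rad of world y): towards +y a round collar (3 to 11 mm from the point) and the hexagon (10 to 26 mm), both 20 mm wide; towards -y the thin stem. Grasp across hexagon and collar, 14 mm towards +y
- plug_b_centre (a point): Second spark plug lying on its side, grey and white, 53 mm long (both alike), 50 g. Point: mid-length on its axis, about 10 mm above its support (the thin end dips 0.08 rad). Own y is its long axis (starts within 0.5 rad of world y): towards +y a round collar (3 to 11 mm from the point) and the hexagon (10 to 26 mm), both 20 mm wide; towards -y the thin stem. Grasp across hexagon and collar, 14 mm towards +y
- carton_centre (a point): Small brown cardboard carton, closed and rigid, 51 mm (x) by 62 mm (y) by 52 mm high, z up; 160 g. The point is its centre, 26 mm above what it stands on. Grasp across its 51 mm x width; it starts turned up to 0.3 rad
- bolt_centre (a point): Black flange bolt standing on its head, thread up, 35 mm high; the head is the lowest 8 mm, 20 mm across, the shank above it is 12.4 mm in diameter; z up; 40 g. The point is on its axis, 17.5 mm above what it stands on. Grasp the shank. The plugs, carton and bolt stand in a row before the trays; left of them stands a bench vice 0.22 m high
- tray_red: Red tray held to the bench, 90 (x) by 162 (y) by 14 mm high, floor, walls and divider 4 mm thick, grey liner. The divider runs along x at mid-length: two compartments 82 (x) by 75 mm (y), centres 39.5 mm from the origin towards +y and -y. Origin: centre of the underside. Stands beyond the stock, y axis within 0.1 rad of world y
- tray_blue: Blue tray held to the bench, 90 (x) by 162 (y) by 14 mm high, floor, walls and divider 4 mm thick, grey liner. The divider runs along x at mid-length: two compartments 82 (x) by 75 mm (y), centres 39.5 mm from the origin towards +y and -y. Origin: centre of the underside. Stands beyond the stock, y axis within 0.1 rad of world y
- washer_centre (a point): Grey steel thrust washer lying flat, 65 mm across, 9 mm thick. Lies beyond the trays, not wanted in a kit: stays where it is. The point is its centre
- brass_ring_centre (a point): Brass-coloured toothed ring lying flat, 71 mm across, 10 mm thick. Lies beyond the trays, not wanted in a kit: stays where it is. The point is its centre

How it is judged:
At the end, for the whole second after the job is handed in: One plug and the carton are in the red tray, the other plug and the bolt in the blue tray, each alone in its compartment (either one) and resting on its floor (height within 4 mm), plugs lying (axis within 0.22 rad of level), carton and bolt upright (within 0.12 rad), all at rest (((((x of plug_a_centre in the frame of tray_red between -0.037 and 0.037 m and y of plug_a_centre in the frame of tray_red between 0.01 and 0.07 m and z of plug_a_centre in the frame of tray_red between 0.0105 and 0.0185 m and x of carton_centre in the frame of tray_red between -0.037 and 0.037 m and y of carton_centre in the frame of tray_red between -0.055 and -0.025 m and z of carton_centre in the frame of tray_red between 0.026 and 0.034 m) or (x of plug_a_centre in the frame of tray_red between -0.037 and 0.037 m and y of plug_a_centre in the frame of tray_red between -0.07 and -0.01 m and z of plug_a_centre in the frame of tray_red between 0.0105 and 0.0185 m and x of carton_centre in the frame of tray_red between -0.037 and 0.037 m and y of carton_centre in the frame of tray_red between 0.025 and 0.055 m and z of carton_centre in the frame of tray_red between 0.026 and 0.034 m)) and ((x of plug_b_centre in the frame of tray_blue between -0.037 and 0.037 m and y of plug_b_centre in the frame of tray_blue between 0.01 and 0.07 m and z of plug_b_centre in the frame of tray_blue between 0.0105 and 0.0185 m and x of bolt_centre in the frame of tray_blue between -0.037 and 0.037 m and y of bolt_centre in the frame of tray_blue between -0.072 and -0.008 m and z of bolt_centre in the frame of tray_blue between 0.0175 and 0.0255 m) or (x of plug_b_centre in the frame of tray_blue between -0.037 and 0.037 m and y of plug_b_centre in the frame of tray_blue between -0.07 and -0.01 m and z of plug_b_centre in the frame of tray_blue between 0.0105 and 0.0185 m and x of bolt_centre in the frame of tray_blue between -0.037 and 0.037 m and y of bolt_centre in the frame of tray_blue between 0.008 and 0.072 m and z of bolt_centre in the frame of tray_blue between 0.0175 and 0.0255 m))) or (((x of plug_b_centre in the frame of tray_red between -0.037 and 0.037 m and y of plug_b_centre in the frame of tray_red between 0.01 and 0.07 m and z of plug_b_centre in the frame of tray_red between 0.0105 and 0.0185 m and x of carton_centre in the frame of tray_red between -0.037 and 0.037 m and y of carton_centre in the frame of tray_red between -0.055 and -0.025 m and z of carton_centre in the frame of tray_red between 0.026 and 0.034 m) or (x of plug_b_centre in the frame of tray_red between -0.037 and 0.037 m and y of plug_b_centre in the frame of tray_red between -0.07 and -0.01 m and z of plug_b_centre in the frame of tray_red between 0.0105 and 0.0185 m and x of carton_centre in the frame of tray_red between -0.037 and 0.037 m and y of carton_centre in the frame of tray_red between 0.025 and 0.055 m and z of carton_centre in the frame of tray_red between 0.026 and 0.034 m)) and ((x of plug_a_centre in the frame of tray_blue between -0.037 and 0.037 m and y of plug_a_centre in the frame of tray_blue between 0.01 and 0.07 m and z of plug_a_centre in the frame of tray_blue between 0.0105 and 0.0185 m and x of bolt_centre in the frame of tray_blue between -0.037 and 0.037 m and y of bolt_centre in the frame of tray_blue between -0.072 and -0.008 m and z of bolt_centre in the frame of tray_blue between 0.0175 and 0.0255 m) or (x of plug_a_centre in the frame of tray_blue between -0.037 and 0.037 m and y of plug_a_centre in the frame of tray_blue between -0.07 and -0.01 m and z of plug_a_centre in the frame of tray_blue between 0.0105 and 0.0185 m and x of bolt_centre in the frame of tray_blue between -0.037 and 0.037 m and y of bolt_centre in the frame of tray_blue between 0.008 and 0.072 m and z of bolt_centre in the frame of tray_blue between 0.0175 and 0.0255 m)))) and angle between each of carton_centre, bolt_centre's own z axis and vertical below 0.12 rad and angle between plug_a_centre's own y axis and vertical between 1.35 and 1.79 rad and angle between plug_b_centre's own y axis and vertical between 1.35 and 1.79 rad and linear speed of each of plug_a, plug_b, carton, bolt below 0.02 m/s); the robot touches nothing.
It fails at once if the steel washer is disturbed (moved more than 15 mm) (distance of washer_centre from where it was at the start of the episode above 0.015 m).
It fails at once if the brass ring is disturbed (moved more than 15 mm) (distance of brass_ring_centre from where it was at the start of the episode above 0.015 m).
It also fails if it takes over 93 s, if anything falls off the work surface, if the arm or the gripper's body presses on something with over 40 N, if the wrist force passes 120 N, or if a joint passes its speed limit or range.

## Robot

A 6-joint arm with a two-finger parallel gripper is mounted at the origin on the work surface; the furniture and walls round the work are solid. World frame = base frame: x ahead of the robot, y to its left, z up, the work surface at z = 0. Lengths are in m, angles in rad, forces in N, time in s.
With the tool pointing down it reaches from about 0.35 to 0.775 m from the base axis. Payload 7.3 kg.
Tool frame: the origin (TCP) lies between the finger pads; the fingertips stand 17 mm ahead of it and the grasp point (between the pads) lies 2 mm behind it; z points along the fingers, y is the direction in which the jaws open and shut (so a half turn about z gives the same grasp; the last joint's range is limited). The gripper opens to 92 mm and grips with 3 to 60 N. Pads are 19 mm wide; open, the fingers measure 130 mm over their backs; the gripper's body (75 mm by 190 mm) begins 47 mm behind the grasp point.
Start: joints at [1.133, 0.342, 1.524, -0, 1.275, -0.146], TCP at [0.151, 0.503, 0.244] pointing down, gripper open.
Joint ranges: [-2.53, 2.53], [-0.77, 2.02], [0.04, 2.7], [-1, 4.14], [0.28, 2.66], [-3.11, 3.11]. Speed limits (rad/s): [2.57, 2.57, 3.14, 3.14, 3.14, 3.14].

## Interface

Orientations are given as [roll, pitch, yaw] about the fixed x, y, z axes, in that order (R = Rz(yaw) Ry(pitch) Rx(roll)).
In Python, from cell import sensors, vision, hand_in gives the robot as it stands.
- The arm moves only by the tool step_arm, never from a script. Its argument "series" is a list of rows, each a list of 5 numbers: the opening, from 0 (shut) to 1 (fully open), then the shift along the world's x, y, z each as a share of 25 mm, from -1 to 1, then the turn about the world's z as a share of 0.08 rad, from -1 to 1. A call has 1 to 12 rows; each row shifts and turns the commanded pose from where the row before left it; what a row does not reach is not made up. A row lasts 1/10 s, in which the tool goes at most 50 mm and 8.59 degrees, less where a joint would pass 70% of its speed; a pose out of reach is approached as far as the arm can. A call with a number of a shift or a turn outside -1 to 1 is refused whole. A call with a gripper value outside its range is refused whole. The fingers move at their own pace and stop on an object; "squeeze" is the grip in N (left out, the last holds). Time passes only in rows, so rows that do not move let the fingers close. It gives the time, the measured TCP pose, the force and the opening at its end, in the units of the state.
- sensors.observe(): the state, without advancing time (a new reading comes with each control period).
- vision.read_camera(name): name is "scene" or "top" or "wrist"; returns a dict with "pixels" (420x560x3 uint8, blue, green, red), "range_z" (420x560 float32, m along the optical axis (not along the pixel's ray), 0 where there is no reading), "camera_matrix" (3x3 intrinsics, pixels), "k1" (the pictures are not rectified: a ray, as slopes to the right and down, at radius r is drawn at 1 + k1 r^2 times it, then the intrinsics apply), "pose" (4x4, takes a point from camera to world coordinates). Camera axes: x right, y down, z forward; pixel columns grow to the right and rows downward; lengths in m; the calibration is good to about 2 mm. A picture is of the moment at which its call begins.
- hand_in(): hands the job in, once; it reports no verdict.
The state is a dict: "time": time; "qpos": joint angles; "qvel": joint speeds; "joint_efforts": joint torques, N m; "tool_pos": TCP position; "tool_rot": TCP orientation; "contact_force": force on the tool from outside, world axes, zero at the start; "torque": the same for the moment, N m; "opening": finger opening in m.
Only numpy, scipy, OpenCV 4.12 (cv2) and the standard library are available. Lean on these libraries where they do the work, as an engineer would, in place of code of your own. Each camera call takes 0.05 s, during which the arm holds its last target.

## Working session

There is one attempt and no reset: what is moved stays moved. The work goes in short steps, Python scripts to look and compute and a tool call to move; the robot and the scene stay as the last step left them, time stands still between calls to the robot, and variables do not carry over. Pictures are saved under pics/ and viewed, and the job is handed in when it is done.

Besides the shell and the picture viewer there is one more tool, called as name(argument=value, ...) on one line, values as JSON. step_arm: Moves the arm, as the interface text tells. Its arguments: {"type":"object","properties":{"series":{"type":"array","items":{"type":"array","items":{"type":"number","minimum":-1,"maximum":1}}},"squeeze":{"type":"number"}},"required":["series"]}

```bash
mkdir -p pics; cat > h.py <<'E'
import numpy as np, cv2
from cell import sensors, vision
def cam(n):
    return vision.read_camera(n)
def pts(c):
    """world point per pixel from range"""
    h,w=c["range_z"].shape
    u,v=np.meshgrid(np.arange(w),np.arange(h))
    K=np.array(c["camera_matrix"]);k=c["k1"]
    p=cv2.undistortPoints(np.stack([u,v],-1).reshape(-1,1,2).astype(np.float64),K,np.array([k,0,0,0,0.])).reshape(h,w,2)
    z=c["range_z"]; P=np.dstack([p[...,0]*z,p[...,1]*z,z])
    T=np.array(c["pose"]); W=P@T[:3,:3].T+T[:3,3]
    W[z==0]=np.nan
    return W,p
def plane(c,uv,h):
    K=np.array(c["camera_matrix"])
    p=cv2.undistortPoints(np.array(uv,float).reshape(-1,1,2),K,np.array([c["k1"],0,0,0,0.])).reshape(-1,2)
    T=np.array(c["pose"]); d=np.c_[p,np.ones(len(p))]@T[:3,:3].T; o=T[:3,3]
    return o+d*((h-o[2])/d[:,2])[:,None]
E
python3 - <<'E'
from h import *
import pickle
o=sensors.observe(); print({k:np.round(v,3) for k,v in o.items()})
D={}
for n in("scene","top","wrist"):
    c=cam(n); D[n]=c; cv2.imwrite(f"pics/{n}0.png",c["pixels"]); print(n,np.round(c["pose"],3).tolist(),np.round(c["camera_matrix"],1).tolist(),c["k1"])
pickle.dump(D,open("d0.pkl","wb"))
E
```

```text
{'time': np.float64(0.0), 'qpos': array([ 1.133,  0.343,  1.525,  0.   ,  1.275, -0.146]), 'qvel': array([-0.001, -0.002,  0.   , -0.   ,  0.   ,  0.001]), 'joint_efforts': array([ -0.   , -43.125, -24.422,   0.072,   0.056,  -0.   ]), 'tool_pos': array([0.151, 0.502, 0.243]), 'tool_rot': array([-3.14, -0.  ,  2.85]), 'contact_force': array([-1.05 ,  0.229,  0.447]), 'torque': array([ 0.063, -0.001, -0.067]), 'opening': np.float64(0.092)}
scene [[-0.602, -0.584, 0.545, 0.099], [-0.799, 0.447, -0.403, 0.2], [-0.008, -0.678, -0.735, 0.662], [0.0, 0.0, 0.0, 1.0]] [[509.4, 0.0, 273.5], [0.0, 509.4, 208.7], [0.0, 0.0, 1.0]] -0.11707060006592838
top [[0.023, -0.991, 0.135, 0.421], [-1.0, -0.024, -0.011, -0.137], [0.014, -0.134, -0.991, 0.903], [0.0, 0.0, 0.0, 1.0]] [[506.0, 0.0, 281.8], [0.0, 506.0, 213.0], [0.0, 0.0, 1.0]] -0.0647779957531053
wrist [[0.288, 0.915, 0.284, 0.074], [0.958, -0.275, -0.086, 0.525], [-0.001, 0.297, -0.955, 0.384], [0.0, 0.0, 0.0, 1.0]] [[378.5, 0.0, 279.6], [0.0, 378.5, 210.7], [0.0, 0.0, 1.0]] 0.0045369364750717685
```

View pics/scene0.png

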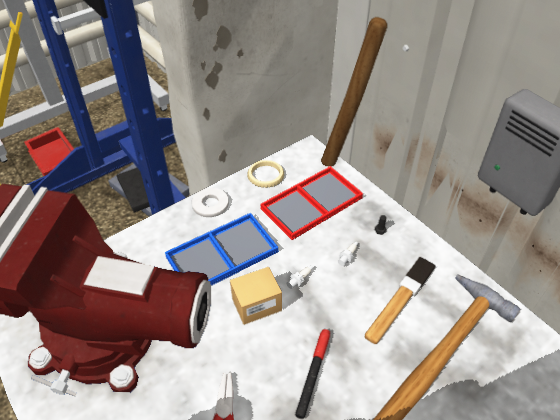

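View pics/top0.png

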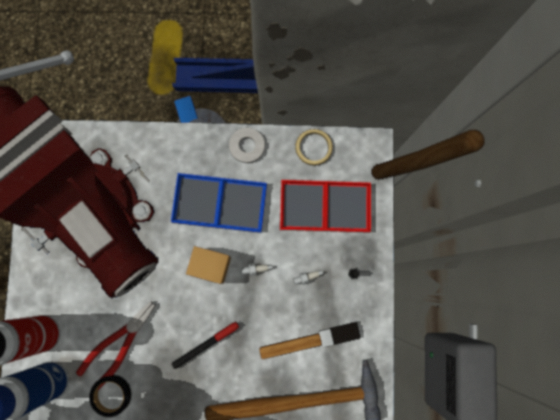

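View pics/wrist0.png

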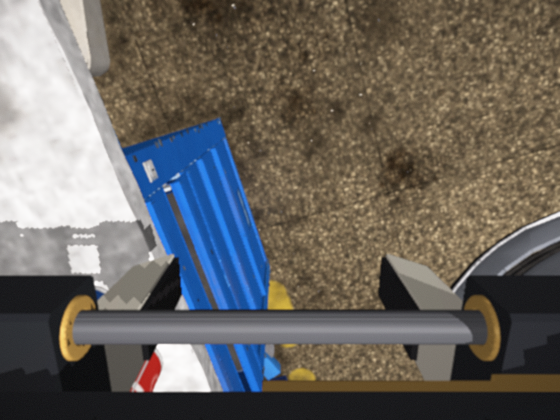

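Scene and top show the same things. In the top view the blue tray is near (220,203), the red tray (326,206), carton (208,265), plugs (260,268) and (309,277), bolt (358,273), washer (248,145) and ring (314,147). The vice is on the left and a wooden handle leans on the right wall.

```bash
cat > m.py <<'E'
from h import *
def comps(mask,W,zr,xr=(0.25,0.8),yr=(-0.4,0.15),amin=15):
    m=mask&(W[...,2]>zr[0])&(W[...,2]<zr[1])&(W[...,0]>xr[0])&(W[...,0]<xr[1])&(W[...,1]>yr[0])&(W[...,1]<yr[1])
    n,l,s,c=cv2.connectedComponentsWithStats(m.astype(np.uint8),connectivity=8)
    return [(l==i) for i in range(1,n) if s[i,4]>=amin]
E
python3 - <<'E'
from m import *
import pickle
D=pickle.load(open("d0.pkl","rb"))
for n in("top","scene"):
    c=D[n];W,_=pts(c);B,G,R=[c["pixels"][...,i].astype(int) for i in range(3)]
    z=W[...,2]; r=(W[...,0]>.3)&(W[...,0]<.7)&(W[...,1]<.05)&(W[...,1]>-.35)&(abs(z)<.004)
    b=np.nanmedian(z[r]); print(n,"bench z",b)
    for nm,m in(("red",(R>120)&(G<60)&(B<60)),("blue",(B>100)&(R<80))):
        for k in comps(m,W,(-.01,.04),amin=200):
            v,u=np.where(k); P=plane(c,np.c_[u,v],.014)
            rc=cv2.minAreaRect((P[:,:2]*1000).astype(np.float32)); print(nm,k.sum(),np.round(rc[0],1),np.round(rc[1],1),round(rc[2],2), P[:,:2].min(0),P[:,:2].max(0))
    for k in comps(z>.006,W,(.006,.2)):
        P=W[k];v,u=np.where(k)
        rc=cv2.minAreaRect((P[:,:2]*1000).astype(np.float32))
        print(k.sum(),"px",u.mean().round(),v.mean().round(),"mean",np.round(P.mean(0),3),"zmax",P[:,2].max().round(3),np.round(rc[0],1),np.round(rc[1],1),round(rc[2],1))
E
```

```text
top bench z 0.0006570102450181858
red 1058 [ 557.6 -224. ] [159.   88.1] 89.78 [ 0.51336947 -0.30344235] [ 0.60197646 -0.14454013]
blue 1395 [558.9 -34.2] [162.  90.] 84.9 [ 0.50886014 -0.1172661 ] [0.60863416 0.04970466]
7433 px 347.0 96.0 mean [ 0.723 -0.248  0.114] zmax 0.2 [ 722.1 -248.8] [302.2  15.2] 89.2
785 px 246.0 145.0 mean [ 0.666 -0.079  0.01 ] zmax 0.015 [666.  -78.6] [64.8 63. ] 6.7
413 px 313.0 147.0 mean [ 0.665 -0.201  0.01 ] zmax 0.015 [ 666.  -200.5] [67.6 66.8] 47.4
1163 px 405.0 164.0 mean [ 0.613 -0.34   0.113] zmax 0.2 [ 616.6 -343.2] [73.9 27.9] 77.1
7383 px 114.0 230.0 mean [0.496 0.111 0.132] zmax 0.2 [510.1 117.2] [234.2 104.2] 16.7
1166 px 219.0 203.0 mean [ 0.559 -0.035  0.012] zmax 0.019 [558.9 -33.4] [160.9  91.2] 85.1
26 px 191.0 186.0 mean [0.589 0.018 0.007] zmax 0.01 [588.4  18.1] [ 8.9 22. ] 85.6
1068 px 326.0 206.0 mean [ 0.557 -0.225  0.012] zmax 0.018 [ 557.7 -223.1] [161.7  91. ] 89.7
31 px 307.0 198.0 mean [ 0.572 -0.191  0.007] zmax 0.009 [ 571.9 -192.5] [13.6 21.2] 64.9
25 px 336.0 193.0 mean [ 0.581 -0.243  0.007] zmax 0.009 [ 579.8 -244.5
[... 4169 characters left out ...]
99.0 mean [ 0.319 -0.198  0.013] zmax 0.018 [ 318.8 -199.9] [ 29.7 177.9] 15.3
18 px 217.0 265.0 mean [ 0.543 -0.016  0.007] zmax 0.01 [541.7 -17.7] [15.2 11.7] 8.7
265 px 299.0 277.0 mean [ 0.442 -0.1    0.015] zmax 0.023 [ 441.3 -105.4] [52.4 21.1] 87.1
20 px 210.0 268.0 mean [ 0.545 -0.003  0.007] zmax 0.009 [544.8  -3.8] [14.1  7.8] 59.8
2082 px 256.0 294.0 mean [ 0.44  -0.019  0.044] zmax 0.056 [447.3 -23.4] [63.2 53. ] 76.1
297 px 469.0 285.0 mean [ 0.267 -0.295  0.02 ] zmax 0.03 [ 271.  -299.4] [22.7 41.8] 89.2
887 px 313.0 373.0 mean [ 0.309 -0.018  0.013] zmax 0.018 [310.7 -20.6] [ 15.1 134.3] 34.0
684 px 225.0 399.0 mean [0.35  0.098 0.012] zmax 0.016 [356.1  97.9] [26.9 65.7] 57.1
```

```bash
python3 - <<'E'
from m import *
import pickle
D=pickle.load(open("d0.pkl","rb"))
A=np.concatenate([pts(D[n])[0].reshape(-1,3) for n in("top","scene")]); A=A[~np.isnan(A[:,0])]
def q(nm,x,y,z):
    k=(A[:,0]>x[0])&(A[:,0]<x[1])&(A[:,1]>y[0])&(A[:,1]<y[1])&(A[:,2]>z[0])&(A[:,2]<z[1]); P=A[k]
    print(nm,len(P),*( (P.min(0).round(3),P.max(0).round(3)) if len(P) else ()))
q("vice>.06",(.34,.75),(.01,.5),(.06,1)); q("vice x.36-.5",(.34,.5),(.0,.2),(.06,1))
for x in (.36,.4,.44,.48,.52,.56,.6,.64): q(f"vice {x}",(x,x+.04),(.005,.25),(.06,1))
q("left near",(.1,.4),(.1,.6),(.03,1)); 
q("handle low",(.5,.69),(-.36,-.3),(.02,.1)); q("handle hi",(.5,.69),(-.36,-.3),(.1,.3))
q("right box",(.2,.5),(-.45,-.3),(.05,1)); q("wall ahead",(.69,.9),(-.3,0),(.05,.3))
# plug axes
for n in("top","scene"):
    W,_=pts(D[n]); 
    for x,y in((.4427,-.1035),(.4308,-.1944)):
        k=(abs(W[...,0]-x)<.03)&(abs(W[...,1]-y)<.04)&(W[...,2]>.005)&(W[...,0]>.35)
        if y>-.15: k&=(W[...,1]<-.07)
        P=W[k]; ys=np.arange(P[:,1].min(),P[:,1].max(),.006)
        mid=[(t,)+tuple(np.round([P[s][:,0].min(),P[s][:,0].max(),P[s][:,2].max()],4)) for t in ys for s in[(P[:,1]>=t)&(P[:,1]<t+.006)] if s.sum()]
        Y=np.array([m[0]+.003 for m in mid]);M=np.array([(m[1]+m[2])/2 for m in mid]); f=np.polyfit(Y,M,1)
        print(n,P[:,1].min(),P[:,1].max(),"yaw",-f[0],"x at mid",np.polyval(f,(P[:,1].min()+P[:,1].max())/2)); print([(round(a,3),b,c,d) for a,b,c,d in mid])
E
```

```text
vice>.06 39638 [0.34  0.046 0.06 ] [0.75  0.339 0.227]
vice x.36-.5 14048 [0.39  0.046 0.062] [0.5   0.2   0.177]
vice 0.36 541 [0.39  0.094 0.088] [0.4   0.12  0.154]
vice 0.4 4422 [0.4   0.05  0.079] [0.44  0.159 0.169]
vice 0.44 6575 [0.44  0.046 0.063] [0.48  0.199 0.176]
vice 0.48 8662 [0.48  0.074 0.06 ] [0.52  0.25  0.226]
vice 0.52 7645 [0.52  0.103 0.06 ] [0.56  0.25  0.226]
vice 0.56 5540 [0.56  0.129 0.06 ] [0.6   0.25  0.226]
vice 0.6 3096 [0.6   0.118 0.06 ] [0.64  0.25  0.227]
vice 0.64 1120 [0.64  0.181 0.189] [0.677 0.245 0.226]
left near 4984 [0.213 0.1   0.03 ] [0.4   0.276 0.212]
handle low 1041 [ 0.603 -0.356  0.02 ] [ 0.636 -0.309  0.1  ]
handle hi 1319 [ 0.599 -0.36   0.1  ] [ 0.631 -0.333  0.21 ]
right box 51048 [ 0.2   -0.435  0.05 ] [ 0.5   -0.354  0.431]
wall ahead 24274 [ 0.714 -0.3    0.05 ] [ 0.824 -0.097  0.3  ]
top -0.12960870210956207 -0.07714877708865212 yaw 0.1262499999999983 x at mid 0.4425638838997219
[(np.float64(-0.13), np.float64(0.443), np.float64(0.4484), np.float64(0.0131)), (np.float64(-0.124), np.float64(0.4428), np.float64(0.45), np.float6
[... 2457 characters left out ...]
(0.4362), np.float64(0.4438), np.float64(0.0149)), (np.float64(-0.216), np.float64(0.4329), np.float64(0.4426), np.float64(0.0152)), (np.float64(-0.21), np.float64(0.4298), np.float64(0.4419), np.float64(0.0163)), (np.float64(-0.204), np.float64(0.4272), np.float64(0.4399), np.float64(0.0191)), (np.float64(-0.198), np.float64(0.422), np.float64(0.4376), np.float64(0.02)), (np.float64(-0.192), np.float64(0.4186), np.float64(0.4376), np.float64(0.0215)), (np.float64(-0.186), np.float64(0.418), np.float64(0.4378), np.float64(0.0239)), (np.float64(-0.18), np.float64(0.4192), np.float64(0.4371), np.float64(0.0187)), (np.float64(-0.174), np.float64(0.4187), np.float64(0.4287), np.float64(0.0198))]
```

step_arm(series=[[1,0,0,1,-0.5],[1,0,0,1,-0.5],[1,0,0,1,-0.5],[1,0,0,1,-0.5],[1,0.6,-0.9,0,-0.6],[1,0.6,-0.9,0,-0.6],[1,0.6,-0.9,0,-0.6],[1,0.6,-0.9,0,-0.6],[1,0.6,-0.9,0,-0.6],[1,0.6,-0.9,0,-0.6],[1,0.6,-0.9,0,-0.6],[1,0.6,-0.9,0,-0.6]], squeeze=20)

```text
time: 1.35
tool_pos: [0.2713, 0.3218, 0.3436]
tool_rot: [-3.141, 0.0, 2.304]
contact_force: [1.1, 0.3, 0.7]
opening: 0.092
```

step_arm(series=[[1,0.6,-0.9,0,-0.42],[1,0.6,-0.9,0,-0.42],[1,0.6,-0.9,0,-0.42],[1,0.6,-0.9,0,-0.42],[1,0.6,-0.9,0,-0.42],[1,0.6,-0.9,0,-0.42],[1,0.6,-0.9,0,-0.42],[1,0.6,-0.9,0,-0.42],[1,0.2,-0.93,0,-0.42],[1,0.2,-0.93,0,-0.42],[1,0.2,-0.93,0,-0.42],[1,0.2,-0.93,0,-0.42]])

```text
time: 2.55
tool_pos: [0.411, 0.0489, 0.3436]
tool_rot: [-3.141, -0.0, 1.901]
contact_force: [0.3, 0.0, 0.4]
opening: 0.0917
```

step_arm(series=[[1,0.2,-0.93,0,-0.42],[1,0.2,-0.93,0,-0.42],[1,0.2,-0.93,0,-0.42],[1,0.2,-0.93,0,-0.42],[1,0.2,-0.93,0,-0.42],[1,0.2,-0.93,0,-0.42],[0.5,0,0,-1,0],[0.5,0,0,-1,0],[0.5,0,0,-1,0],[0.5,0,0,-1,0],[0.5,0,0,-1,0],[0.5,0,0,-1,0]])

```text
time: 3.75
tool_pos: [0.4408, -0.0896, 0.1926]
tool_rot: [-3.141, -0.0, 1.701]
contact_force: [-0.2, -0.3, -0.4]
opening: 0.0487
```

```bash
python3 - <<'E'
from h import *
o=sensors.observe();print(o["time"],o["tool_pos"].round(4),o["tool_rot"].round(3),o["qpos"].round(2))
c=cam("wrist");cv2.imwrite("pics/w1.png",c["pixels"])
W,_=pts(c)
k=(abs(W[...,0]-.443)<.03)&(abs(W[...,1]+.1035)<.031)&(W[...,2]>.006)&(W[...,2]<.04)
P=W[k]; print(k.sum(),cv2.minAreaRect((P[:,:2]*1000).astype(np.float32)),P.min(0),P.max(0))
for t in np.arange(-.134,-.074,.006):
    s=P[abs(P[:,1]-t)<.003]
    if len(s): print(t.round(3),s[:,0].min().round(4),s[:,0].max().round(4),s[:,2].max().round(4))
E
```

```text
3.75 [ 0.4408 -0.0896  0.1926] [-3.141 -0.     1.701] [-0.37  0.26  1.8   0.    1.08 -0.5 ]
845 ((443.3424377441406, -105.41499328613281), (19.55998992919922, 53.737060546875), 7.637319564819336) [ 0.43202501 -0.13193553  0.00607311] [ 0.45239911 -0.07820125  0.02138147]
-0.134 0.4459 0.4494 0.0105
-0.128 0.4442 0.4503 0.0118
-0.122 0.4407 0.4511 0.0143
-0.116 0.4399 0.4513 0.0154
-0.11 0.4382 0.4506 0.0158
-0.104 0.4329 0.4508 0.0197
-0.098 0.4323 0.4524 0.0211
-0.092 0.432 0.4515 0.0214
-0.086 0.4344 0.4463 0.0183
-0.08 0.4339 0.4456 0.0181
```

View pics/w1.png

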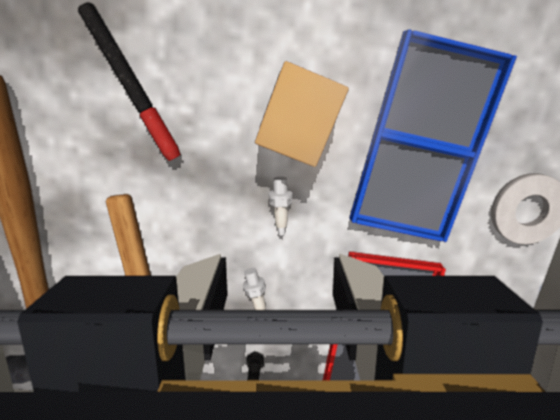

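The wrist view shows the first plug at (280,207) with the hexagon toward the carton. It agrees with the top view, so I'm descending and gripping.

step_arm(series=[[0.5,0,-0.05,-1,0],[0.5,0,0,-1,0],[0.5,0,0,-1,0],[0.5,0,0,-1,0],[0.5,0,0,-1,0],[0.5,0,0,-1,0],[0.5,0,0,-0.5,0],[0.5,0,0,-0.46,0],[0.5,0,0,0,0],[0,0,0,0,0],[0,0,0,0,0],[0,0,0,0,0]], squeeze=20)

```text
time: 5.0
tool_pos: [0.4415, -0.0911, 0.0205]
tool_rot: [3.14, 0.001, 1.701]
contact_force: [-0.3, 0.2, 0.2]
opening: 0.0263
```

step_arm(series=[[0,0,0,0,0],[0,0,0,0,0],[0,0,0,0,0]])

```text
time: 5.3
tool_pos: [0.4414, -0.091, 0.0201]
tool_rot: [3.141, 0.0, 1.701]
contact_force: [0.0, -0.1, 3.9]
opening: 0.0192
```

step_arm(series=[[0,0,0,1,0],[0,0,0,1,0],[0,0,0,1,0],[0,0.92,0.26,0,-0.55],[0,0.92,0.26,0,-0.55],[0,0.92,0.26,0,-0.55],[0,0.92,0.26,0,-0.55],[0,0.92,0.26,0,-0.55],[0,0,0,0,0]])

```text
time: 6.2
tool_pos: [0.5582, -0.0578, 0.0945]
tool_rot: [3.14, -0.0, 1.481]
contact_force: [0.3, -0.9, -1.2]
opening: 0.0195
```

```bash
python3 - <<'E'
from h import *
o=sensors.observe();print(o["time"],o["tool_pos"].round(4),o["tool_rot"].round(3),o["opening"])
for n in("scene","wrist"):
    c=cam(n);cv2.imwrite(f"pics/{n}2.png",c["pixels"])
E
```

```text
6.2 [ 0.5582 -0.0578  0.0945] [ 3.14  -0.     1.481] 0.01945995469882125
```

View pics/scene2.png

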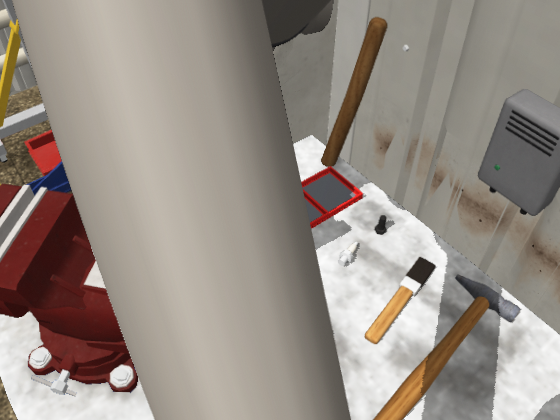

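View pics/wrist2.png

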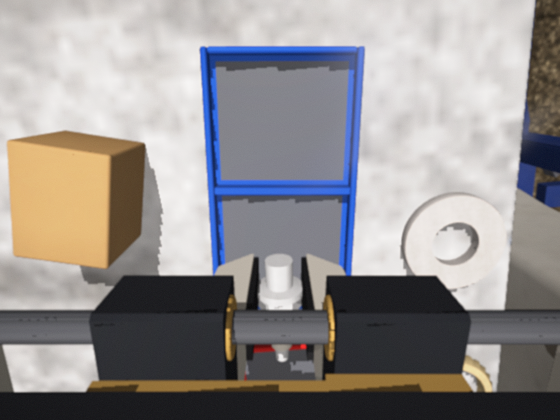

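The wrist view shows the plug held level at about (280,285), centred over the blue tray's near compartment. The divider is at row 187. Lowering.

step_arm(series=[[0,-0.04,-0.03,-1,0],[0,0,0,-0.9,0],[0,0,0,-0.5,0],[0,0,0,-0.33,0],[0,0,0,0,0],[0.33,0,0,0,0],[0.33,0,0,0,0],[0.33,0,0,0.2,0],[0.33,0,0,0.6,0],[0.33,0,0,1,0],[0.33,0,0,1,0],[0.33,0,0,1,0]])

```text
time: 7.5
tool_pos: [0.5551, -0.0592, 0.1234]
tool_rot: [3.14, 0.0, 1.481]
contact_force: [0.3, 0.1, 0.5]
opening: 0.0305
```

step_arm(series=[[0.5,-0.85,-0.82,0,0.85],[0.5,-0.85,-0.82,0,0.85],[0.5,-0.85,-0.82,0,0.85],[0.5,-0.85,-0.82,0,0.85],[0.5,-0.85,-0.82,0,0.85],[0.5,-0.85,-0.82,0,0.85],[0.5,0,0,0,0]])

```text
time: 8.2
tool_pos: [0.4258, -0.1839, 0.1224]
tool_rot: [-3.142, 0.001, 1.888]
contact_force: [-0.5, 0.1, 0.6]
opening: 0.0456
```

```bash
python3 - <<'E'
from h import *
o=sensors.observe();print(o["time"],o["tool_pos"].round(4),o["tool_rot"].round(3),o["opening"])
c=cam("wrist");cv2.imwrite("pics/w3.png",c["pixels"])
W,_=pts(c)
k=(abs(W[...,0]-.4315)<.025)&(abs(W[...,1]+.195)<.033)&(W[...,2]>.006)&(W[...,2]<.04)
P=W[k]; print(k.sum(),cv2.minAreaRect((P[:,:2]*1000).astype(np.float32)),P.min(0),P.max(0))
c=cam("top");cv2.imwrite("pics/t3.png",c["pixels"])
E
```

```text
8.2 [ 0.4258 -0.1839  0.1224] [-3.142e+00  1.000e-03  1.888e+00] 0.04564060548104613
1299 ((430.9443664550781, -195.8707733154297), (20.40450096130371, 53.51802444458008), 14.164072036743164) [ 0.41806172 -0.22156637  0.00613097] [ 0.44314997 -0.16906523  0.02207383]
```

View pics/w3.png

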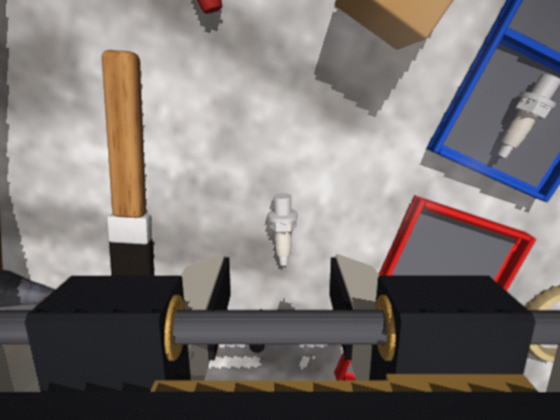

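View pics/t3.png

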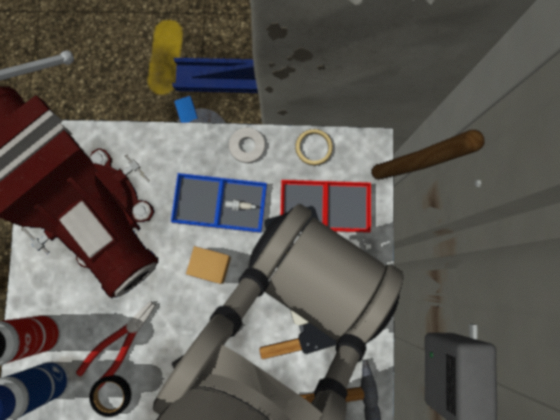

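The top view shows the first plug lying in the blue tray at (240,205). In the wrist view the second plug stands straight in line with the jaws at (282,230). Gripping it.

step_arm(series=[[0.5,0.03,0.05,-1,0],[0.5,0,0,-1,0],[0.5,0,0,-1,0],[0.5,0,0,-0.7,0],[0.5,0,0,-0.4,0],[0.5,0,0,0,0],[0,0,0,0,0],[0,0,0,0,0],[0,0,0,0,0],[0,0,0,0,0],[0,0,0,0,0],[0,0,0,0,0]])

```text
time: 9.5
tool_pos: [0.4285, -0.181, 0.0193]
tool_rot: [3.141, 0.001, 1.889]
contact_force: [0.5, -0.9, 1.8]
opening: 0.0195
```

step_arm(series=[[0,0,0,1,0],[0,0,0,1,0],[0,0,0,1,0],[0,0.86,-0.45,0,-0.66],[0,0.86,-0.45,0,-0.66],[0,0.86,-0.45,0,-0.66],[0,0.86,-0.45,0,-0.66],[0,0.86,-0.45,0,-0.66],[0,0.86,-0.45,0,-0.66],[0,0,0,0,0],[0,0,0,0,0]])

```text
time: 10.6
tool_pos: [0.5567, -0.2482, 0.0933]
tool_rot: [-3.14, -0.001, 1.573]
contact_force: [-0.0, -0.1, -0.7]
opening: 0.0189
```

```bash
python3 - <<'E'
from h import *
c=cam("wrist");cv2.imwrite("pics/w4.png",c["pixels"])
E
```

```text
(no output)
```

View pics/w4.png

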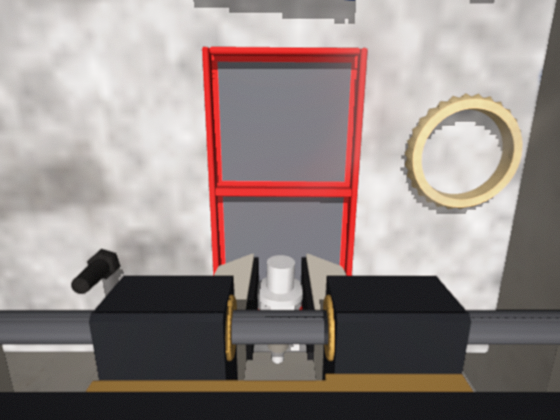

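The plug is held straight over the red tray's far compartment. The divider is at row 188. Lowering.

step_arm(series=[[0,0.02,0,-1,0],[0,0,0,-0.9,0],[0,0,0,-0.5,0],[0,0,0,-0.33,0],[0,0,0,0,0],[0.33,0,0,0,0],[0.33,0,0,0,0],[0.33,0,0,0.2,0],[0.33,0,0,0.6,0],[0.33,0,0,1,0],[0.33,0,0,1,0],[0.33,0,0,1,0]])

```text
time: 11.85
tool_pos: [0.558, -0.2485, 0.1234]
tool_rot: [3.14, 0.001, 1.572]
contact_force: [-0.0, -0.7, -0.8]
opening: 0.0301
```

step_arm(series=[[0.4,-0.95,-0.2,0,0],[0.4,-0.95,-0.2,0,0],[0.4,-0.95,-0.2,0,0],[0.4,-0.95,-0.2,0,0],[0.4,-0.95,-0.2,0,0],[0.4,0,0,0,0],[0.4,0,0,0,0]])

```text
time: 12.55
tool_pos: [0.4395, -0.274, 0.1222]
tool_rot: [3.139, 0.002, 1.571]
contact_force: [0.5, -0.1, 0.1]
opening: 0.0368
```

```bash
python3 - <<'E'
from h import *
o=sensors.observe();print(o["time"],o["tool_pos"].round(4),o["tool_rot"].round(3),o["opening"])
for n in("wrist","top"):
    c=cam(n);cv2.imwrite(f"pics/{n}5.png",c["pixels"])
    W,_=pts(c)
    k=(abs(W[...,0]-.439)<.02)&(abs(W[...,1]+.273)<.02)&(W[...,2]>.006)&(W[...,2]<.045)
    P=W[k]; print(n,k.sum())
    if len(P):
        print(P.min(0).round(4),P.max(0).round(4))
        for a,b in((.006,.012),(.028,.034),(.034,.04)):
            Q=P[(P[:,2]>a)&(P[:,2]<b)]
            if len(Q): print(a,len(Q),Q.min(0).round(4),Q.max(0).round(4),Q.mean(0).round(4))
E
```

```text
12.55 [ 0.4395 -0.274   0.1222] [3.139e+00 2.000e-03 1.571e+00] 0.03675483787188763
wrist 633
[ 0.4302 -0.2825  0.006 ] [ 0.4486 -0.2671  0.036 ]
0.006 227 [ 0.4302 -0.2825  0.006 ] [ 0.4486 -0.2671  0.0119] [ 0.4394 -0.2728  0.0078]
0.028 158 [ 0.4335 -0.2818  0.028 ] [ 0.4439 -0.2705  0.034 ] [ 0.4384 -0.2752  0.0326]
0.034 113 [ 0.4342 -0.2813  0.034 ] [ 0.4439 -0.271   0.036 ] [ 0.4393 -0.276   0.0346]
top 0
```

View pics/wrist5.png

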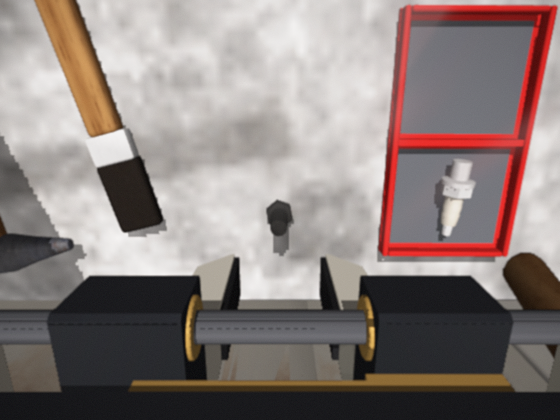

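View pics/top5.png

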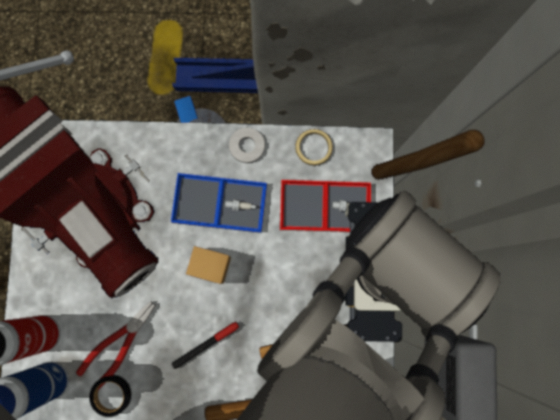

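The wrist view shows the bolt upright at (280,218), between the open jaws. The second plug lies in the red compartment at (455,195). Gripping the bolt.

step_arm(series=[[0.4,0,-0.06,-1,0],[0.4,0,0,-1,0],[0.4,0,0,-0.9,0],[0.4,0,0,-0.6,0],[0.4,0,0,-0.3,0],[0.4,0,0,0,0],[0,0,0,0,0],[0,0,0,0,0],[0,0,0,0,0],[0,0,0,0,0],[0,0,0,0,0],[0,0,0,0,0]])

```text
time: 13.85
tool_pos: [0.4393, -0.2752, 0.0263]
tool_rot: [3.141, 0.001, 1.572]
contact_force: [0.0, 0.3, 5.1]
opening: 0.0121
```

step_arm(series=[[0,0,0,1,0],[0,0,0,1,0],[0,0,0,1,0],[0,0,0,1,0],[0,0.41,0.92,0,0.13],[0,0.41,0.92,0,0.13],[0,0.41,0.92,0,0.13],[0,0.41,0.92,0,0.13],[0,0.41,0.92,0,0.13],[0,0.41,0.92,0,0.13],[0,0.41,0.92,0,0.13],[0,0.41,0.92,0,0.13]])

```text
time: 15.05
tool_pos: [0.5211, -0.0899, 0.1255]
tool_rot: [-3.141, -0.0, 1.656]
contact_force: [0.5, 0.1, -0.1]
opening: 0.0118
```

step_arm(series=[[0,0.41,0.92,0,0.13],[0,0.41,0.92,0,0.13],[0,0.41,0.92,0,0.13],[0,0.41,0.92,0,0.13],[0,0,0,0,0],[0,0,0,0,0]])

```text
time: 15.65
tool_pos: [0.5616, 0.0013, 0.1253]
tool_rot: [-3.141, 0.0, 1.698]
contact_force: [0.6, 0.4, -0.4]
opening: 0.0116
```

```bash
python3 - <<'E'
from h import *
for n in("wrist",):
    c=cam(n);cv2.imwrite(f"pics/{n}6.png",c["pixels"])
    W,_=pts(c); B,G,R=[c["pixels"][...,i].astype(int) for i in range(3)]
    k=(B>100)&(R<80)&(W[...,2]<.03)&(W[...,0]<.65); P=W[k]; print(cv2.minAreaRect((P[:,:2]*1000).astype(np.float32)),P.min(0),P.max(0))
E
```

```text
((559.281494140625, -39.43437194824219), (172.37806701660156, 88.61658477783203), 84.84896087646484) [ 0.51427211 -0.12854631 -0.00092676] [0.61013987 0.05011116 0.01578209]
```

View pics/wrist6.png

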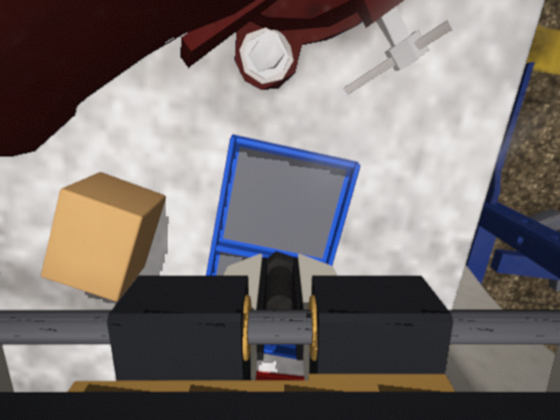

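The wrist view shows the bolt upright between the pads at (280,275), with the compartment floor ahead of it. Lowering into the blue compartment.

step_arm(series=[[0,0,0,-1,0],[0,0,0,-1,0],[0,0,0,-0.9,0],[0,0,0,-0.5,0],[0,0,0,-0.36,0],[0,0,0,0,0],[0,0,0,0,0]])

```text
time: 16.4
tool_pos: [0.5625, 0.0008, 0.0324]
tool_rot: [3.141, 0.0, 1.697]
contact_force: [0.7, -0.7, -0.4]
opening: 0.0122
```

step_arm(series=[[0,0,0,-0.06,0],[0,0,0,-0.03,0],[0,0,0,0,0]])

```text
time: 16.7
tool_pos: [0.5624, 0.001, 0.0302]
tool_rot: [3.14, 0.0, 1.697]
contact_force: [-0.3, -0.6, 2.5]
opening: 0.0116
```

step_arm(series=[[0.25,0,0,0,0],[0.33,0,0,0,0],[0.33,0,0,0,0],[0.33,0,0,0.3,0],[0.33,0,0,0.8,0],[0.33,0,0,1,0],[0.33,0,0,1,0],[0.33,0,0,1,0],[0.33,0,0,0,0]])

```text
time: 17.6
tool_pos: [0.5641, 0.0009, 0.136]
tool_rot: [3.135, 0.002, 1.697]
contact_force: [0.2, -0.6, -0.2]
opening: 0.0306
```

```bash
python3 - <<'E'
from h import *
for n in("wrist",):
    c=cam(n);cv2.imwrite(f"pics/{n}7.png",c["pixels"])
    W,_=pts(c)
    k=(abs(W[...,0]-.562)<.02)&(abs(W[...,1])<.02)&(W[...,2]>.012)&(W[...,2]<.05);P=W[k];print(k.sum(),P.min(0),P.max(0))
    B,G,R=[c["pixels"][...,i].astype(int) for i in range(3)]
    k=(W[...,2]>.045)&(W[...,2]<.06)&(abs(W[...,0]-.447)<.05)&(abs(W[...,1]+.022)<.055);P=W[k]
    print(k.sum(),cv2.minAreaRect((P[:,:2]*1000).astype(np.float32)))
E
```

```text
434 [ 0.55441989 -0.0058898   0.0120455 ] [0.57083717 0.00823837 0.03947581]
7100 ((447.78753662109375, -22.908004760742188), (62.28187942504883, 50.120582580566406), 76.19930267333984)
```

View pics/wrist7.png

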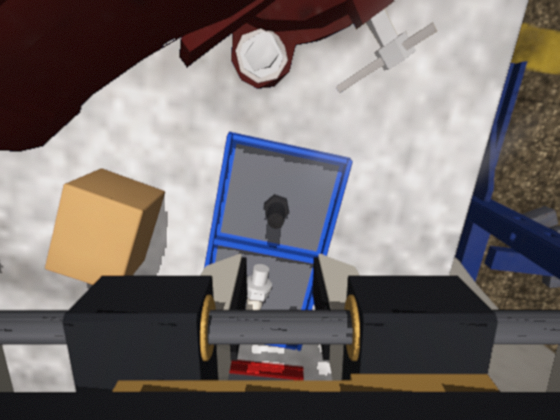

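The wrist view shows the bolt standing upright at (276,210) and the first plug behind the divider at (260,285). On to the carton.

step_arm(series=[[0.85,-0.78,-0.19,0,-0.76],[0.85,-0.78,-0.19,0,-0.76],[0.85,-0.78,-0.19,0,-0.76],[0.85,-0.78,-0.19,0,-0.76],[0.85,-0.78,-0.19,0,-0.76],[0.85,-0.78,-0.19,0,-0.76],[0.85,0,0,0,0],[0.85,0,0,0,0],[0.85,0,0,0,0]], squeeze=30)

```text
time: 18.55
tool_pos: [0.4458, -0.0274, 0.1318]
tool_rot: [3.141, -0.0, 1.333]
contact_force: [1.4, -0.1, -0.4]
opening: 0.0783
```

```bash
python3 - <<'E'
from h import *
for n in("wrist",):
    c=cam(n);cv2.imwrite(f"pics/{n}8.png",c["pixels"])
    W,_=pts(c)
    k=(W[...,2]>.045)&(W[...,2]<.058)&(abs(W[...,0]-.447)<.05)&(abs(W[...,1]+.022)<.055);P=W[k]
    print(k.sum(),cv2.minAreaRect((P[:,:2]*1000).astype(np.float32)))
E
```

```text
7752 ((447.4171447753906, -23.428234100341797), (62.59232711791992, 50.144161224365234), 76.02682495117188)
```

View pics/wrist8.png

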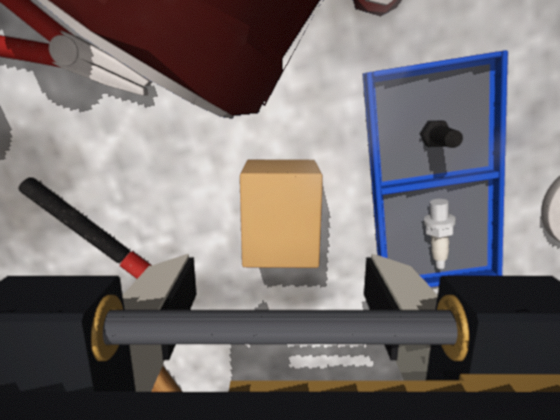

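The carton is square to the jaws at (280,213), and the bolt and plug look right in the blue tray. Descending and gripping.

step_arm(series=[[0.85,0.04,0,-1,0],[0.85,0,0,-1,0],[0.85,0,0,-0.9,0],[0.85,0,0,-0.5,0],[0.85,0,0,-0.2,0],[0.85,0,0,0,0],[0.4,0,0,0,0],[0.4,0,0,0,0],[0.4,0,0,0,0],[0.4,0,0,0,0],[0.4,0,0,0,0],[0.4,0,0,0,0]])

```text
time: 19.8
tool_pos: [0.4463, -0.0275, 0.0424]
tool_rot: [3.141, -0.0, 1.332]
contact_force: [-0.9, 0.4, 5.5]
opening: 0.0501
```

step_arm(series=[[0.4,0,0,1,0],[0.4,0,0,1,0],[0.4,0,0,1,0],[0.4,0.55,-0.8,0,0.38],[0.4,0.55,-0.8,0,0.38],[0.4,0.55,-0.8,0,0.38],[0.4,0.55,-0.8,0,0.38],[0.4,0.55,-0.8,0,0.38],[0.4,0.55,-0.8,0,0.38],[0.4,0.55,-0.8,0,0.38],[0.4,0.55,-0.8,0,0.38],[0.4,0,0,0,0]])

```text
time: 21.0
tool_pos: [0.557, -0.1898, 0.1163]
tool_rot: [3.141, 0.001, 1.574]
contact_force: [1.5, -0.4, -2.2]
opening: 0.0497
```

step_arm(series=[[0.4,0,0,0,0],[0.4,0,0,0,0]])

```text
time: 21.2
tool_pos: [0.5552, -0.1866, 0.1164]
tool_rot: [-3.14, -0.001, 1.575]
contact_force: [-0.1, 0.2, -1.6]
opening: 0.0498
```

```bash
python3 - <<'E'
from h import *
for n in("wrist",):
    c=cam(n);cv2.imwrite(f"pics/{n}9.png",c["pixels"])
E
```

```text
(no output)
```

View pics/wrist9.png

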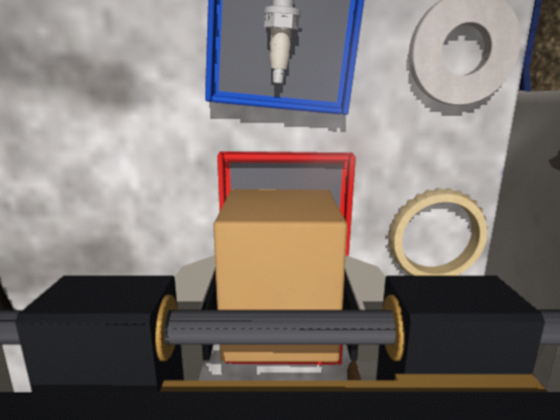

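The carton is held upright at (281,275) over the red tray's near compartment. The brass ring at (440,232) is clear. Lowering.

step_arm(series=[[0.4,0.05,-0.03,-1,0],[0.4,0,0,-0.8,0],[0.4,0,0,-0.5,0],[0.4,0,0,-0.3,0],[0.4,0,0,-0.12,0],[0.4,0,0,-0.04,0],[0.4,0,0,0,0]])

```text
time: 21.95
tool_pos: [0.5577, -0.1883, 0.0486]
tool_rot: [3.14, 0.001, 1.575]
contact_force: [0.5, -0.6, -1.7]
opening: 0.0497
```

step_arm(series=[[0.4,0,0,-0.05,0],[0.4,0,0,-0.04,0],[0.4,0,0,0,0]])

```text
time: 22.25
tool_pos: [0.5576, -0.1884, 0.0465]
tool_rot: [3.14, 0.001, 1.575]
contact_force: [-1.2, 0.5, 1.7]
opening: 0.0498
```

Contact has begun at the expected height. Opening and lifting away.

step_arm(series=[[0.6,0,0,-0.01,0],[0.72,0,0,0,0],[0.72,0,0,0,0],[0.72,0,0,0.3,0],[0.72,0,0,0.8,0],[0.72,0,0,1,0],[0.72,0,0,1,0],[0.72,0,0,1,0],[0.72,0,0,1,0],[0.72,0,0,1,0],[0.72,0,0,1,0]])

```text
time: 23.35
tool_pos: [0.5571, -0.1881, 0.2247]
tool_rot: [3.141, 0.0, 1.575]
contact_force: [0.6, -0.3, -0.4]
opening: 0.0664
```

step_arm(series=[[0.72,-1,0,0.5,0],[0.72,-1,0,0.5,0],[0.72,-1,0,0.5,0],[0.72,-1,0,0.5,0],[0.72,-1,0,0.5,0],[0.72,-1,0,0.5,0],[0.72,-0.5,0,0,0],[0.72,0,0,0,0],[0.72,0,0,0,0]])

```text
time: 24.25
tool_pos: [0.3951, -0.1882, 0.2977]
tool_rot: [3.141, -0.0, 1.575]
contact_force: [-0.3, -0.3, -1.3]
opening: 0.0665
```

```bash
python3 - <<'E'
from h import *
o=sensors.observe();print(o["time"],o["tool_pos"].round(4),o["contact_force"].round(1))
T={"red":(.5575,-.224,-.003),"blue":(.559,-.0335,-.089)}
for n in("top","scene","wrist"):
    c=cam(n);cv2.imwrite(f"pics/{n}10.png",c["pixels"])
    W,_=pts(c)
    for nm,(x,y,a) in T.items():
        d=W[...,:2]-[x,y]; lx=d[...,0]*np.cos(a)+d[...,1]*np.sin(a); ly=-d[...,0]*np.sin(a)+d[...,1]*np.cos(a)
        for s in(1,-1):
            k=(abs(lx)<.038)&(abs(ly-s*.0395)<.034)&(W[...,2]>.011)&(W[...,2]<.08)
            if k.sum()>20:
                q=np.c_[lx[k],ly[k],W[...,2][k]]; print(n,nm,s,k.sum(),q.min(0).round(3),q.max(0).round(3))
E
```

```text
24.25 [ 0.3951 -0.1882  0.2977] [-0.3 -0.3 -1.3]
top red 1 1051 [-0.027  0.01   0.013] [0.024 0.072 0.061]
top red -1 210 [-0.009 -0.063  0.012] [ 0.011 -0.011  0.027]
top blue 1 84 [-0.009  0.026  0.011] [0.027 0.044 0.043]
top blue -1 215 [-0.012 -0.064  0.012] [ 0.008 -0.012  0.027]
scene blue 1 153 [-0.009  0.024  0.011] [0.007 0.043 0.043]
wrist red 1 3838 [-0.027  0.009  0.011] [0.025 0.071 0.059]
wrist red -1 492 [-0.009 -0.065  0.011] [ 0.012 -0.011  0.026]
wrist blue -1 701 [-0.011 -0.066  0.011] [ 0.009 -0.014  0.026]
```

View pics/top10.png

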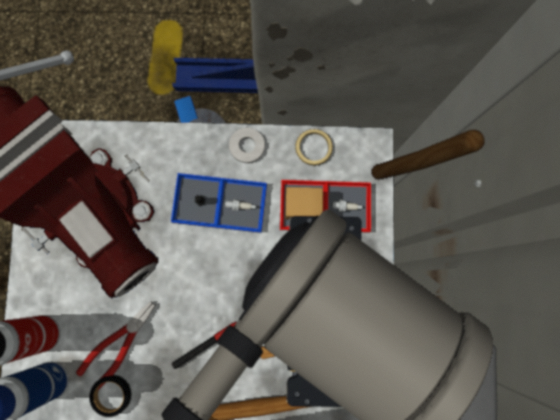

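View pics/wrist10.png

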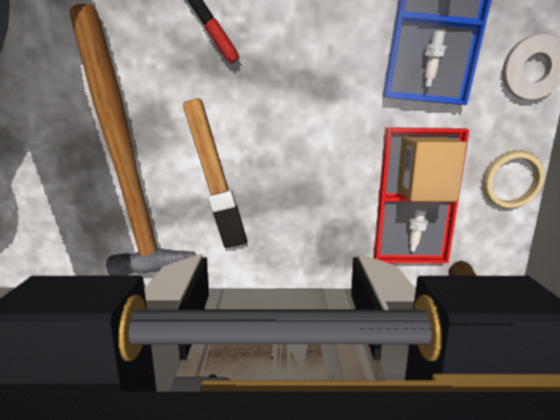

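The top view shows the bolt (203,200) and a plug (240,205) in the blue tray, and the carton (303,200) and a plug (346,206) in the red. The washer and ring haven't moved. The measured tray-frame positions are all inside limits, so I'm handing in.

```bash
python3 -c "
from cell import hand_in
print(hand_in())"
```

```text
the job is handed in; nothing more can be done
None
```

I made up both kits and handed the job in with the robot clock at about 24.4 s of the 93 s allowed. The hand-in reports no verdict, so the results below are from my own last checks.

- **Red tray:** the carton stands upright in the +y compartment, its centre about (-1, +41) mm in the tray frame and its top at about 57–61 mm (56 mm expected). The plug that started nearest the bolt lies in the -y compartment, at about (+1, -38) mm.
- **Blue tray:** the bolt stands upright in the +y compartment, at about y = +34 mm, with its top at 39–43 mm (39 mm expected). The plug that started nearest the carton lies in the -y compartment, at about (-1, -39) mm.
- **Washer and brass ring:** I did not measure them again at the end. They looked unmoved in the last top view, at the same pixels as at the start.
- **Forces:** contact force readings stayed under 6 N. At hand-in the gripper was open and clear, about 0.3 m above the bench.

No check failed or put anything outside the limits. The only disagreement was a few millimetres in heights: the top camera reads 1–4 mm above the wrist camera, or above what I expected. In the last views the scene camera had readings for the bolt only, so the plug and carton checks rest on the top and wrist cameras.

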